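Clamp a plated block in the bench length gauge at the marked measuring force

ROBOT

A 6-joint arm with a two-finger parallel gripper is mounted at the origin on a cart in front of the work surface, level with it; the furniture and walls round the work are solid. World frame = base frame: x ahead of the robot, y to its left, z up, the work surface at z = 0. Lengths are in mm, angles in rad, forces in N, time in s.
With the tool pointing down it reaches from about 300 to 850 mm from the base axis. Payload 5.4 kg.
Tool frame: the origin (TCP) lies on the mounting face of the last link; the fingertips stand 173 mm ahead of it and the grasp point (between the pads) lies 155 mm ahead of it; z points along the fingers, y is the line along which they close (so a half turn about z gives the same grasp; the last joint's range is limited). The gripper opens to 85 mm and grips with 20 to 120 N. Pads are 22 mm wide; open, the fingers measure 114 mm over their backs; the gripper's body (76 mm by 85 mm) begins 54 mm behind the grasp point. The pads swing forward as they close: fully open they stand 13 mm farther back than shut.
Start: joints at [1.127, 0.158, 1.597, -0, 1.386, -0.21], TCP at [133.225, 559.338, 404.699] pointing down, gripper open.
Joint ranges: [-2.91, 2.91], [-0.94, 2.29], [0.18, 2.7], [-1.29, 4.43], [0.17, 2.64], [-3, 3]. Speed limits (rad/s): [2.57, 2.57, 3.14, 3.14, 3.14, 3.14].

INTERFACE

Orientations are given as a unit quaternion [x, y, z, w].
In Python, from plant import arm, gripper_to, kinematics, camera, order gives the robot as it stands. Calls block until the motion is done:
- arm.reach(position, orientation): joint-space move of the TCP to a pose.
- arm.line_to(position, rotation=None, velocity=150, contact_N=None): straight line of the TCP; rotation=None keeps the orientation; velocity is the mean speed in mm/s. With contact_N (N) it stops when the force on the tool has changed by that much, and returns True; else False.
- arm.movej(angles): joint-space move.
- gripper_to(opening, strength=None): finger opening in mm; strength is the grip in N (None keeps the last); returns when the fingers have stopped.
- arm.wait(seconds).
- kinematics.ik(position, orientation): joint angles nearest the present ones, or None.
- arm.get_state(): the state.
- camera(name): name is "scene" or "top" or "wrist"; returns a dict with "color" (400x640x3 uint8, blue, green, red), "camera_matrix" (3x3 intrinsics, pixels), "extrinsics" (4x4, takes a point from camera to world coordinates); the wrist camera has in their place "hand_eye" (4x4, takes a point from camera to tool coordinates, whose origin is the TCP and whose axes are the flange's). Camera axes: x right, y down, z forward; pixel columns grow to the right and rows downward; lengths in mm; the calibration is good to about 2 mm. A picture is of the moment at which its call begins: read the wrist's pose just before it. There is no depth.
A pose or a line that the arm cannot do raises arm.Unreachable and nothing moves.
- order.sign_off(): hands the job in; it is judged then, once.
The state is a dict: "t": time; "joint_pos": joint angles; "joint_vel": joint speeds; "effort": joint torques, N m; "tcp_pos": TCP position; "orientation": TCP orientation; "force": force on the tool from outside, world axes, zero at the start; "torque": the same for the moment, N m; "opening": finger opening in mm; "finger_force": force on a finger pad.
Only numpy, scipy, OpenCV 4.12 (cv2) and the standard library are available. Lean on these libraries where they do the work, as an engineer would, in place of code of your own. Each camera call takes 0.05 s, during which the arm holds its last target. There are 200 camera calls.

TASK

Measure the gold-plated block that lies flat on the bench in the bench length gauge: draw the gauge's carriage back by its knob until the block fits, lay the block down gently on the bed between the two guide rods and let go of it, then push the carriage up until the block sits against the fixed measuring face and the cursor of the sprung measuring face stands between the two long bold lines of its scale. Plating is soft: grip the block no harder than it needs, do not drop it or knock it against the gauge, and never press the sprung face right back to the end of its travel. Leave the other things on the bench where they are.

Things in the scene. Friction and masses are not known exactly. Their poses are not given: they have to be found in the camera images.
- gauge: Bench length gauge fixed to the bench, grey base 96 x 440 mm. Origin: base centre on the bench top, z up; it measures along own y. Grey headstock at the +y end (84 mm wide, 80 mm high). Light metal bed 44 mm wide, top 30 mm above the bench; a steel guide rod 8 mm thick along either side (top 38 mm above the bench, 52 mm clear between the rods).
- anvil_face (a point): Centre of the fixed measuring face (steel disc, 34 mm across) on the headstock, at own x 0, y +160 mm, z 52 mm of the gauge; axes as the gauge's: y points from the bed into the headstock.
- carriage (a joint): Position of the light-metal carriage (86 mm wide, 70 mm long, top 80 mm above the bench) on the rods, 0 to 0.120 m; grows as it is drawn back (gauge's own -y, away from the headstock). Gap between the measuring faces, sprung face out: 0.130 m + this. A brake of about 12 N holds it where it is left.
- grip_knob (a point): Grip point on the carriage's upright round black knob (24 mm thick, 86 to 124 mm above the bench): on its axis, 110 mm above the bench, at gauge's own x +10 mm; it moves with the carriage. Seen towards the headstock, the carriage's front face is 42 mm ahead of the knob's axis and the sprung measuring face 38 mm ahead of that.
- plunger (a joint): How far the sprung measuring face (steel disc 34 mm across on the carriage's front, 52 mm above the bench) is pushed back: 0 (out) to 0.024 m (end of travel). Spring: 4.5 N at 0, 0.25 N more per mm. Its dark cursor moves over a white scale on the carriage's top, at the gauge's own -x side of the knob; the two long bold lines are at 0.008 and 0.016 m.
- block: Gold-coloured drilled metal block, 44 x 44 mm and 211 mm long, about 0.6 kg, lying flat on the bench (the similar but thicker blocks standing on end at the right are not meant). Origin: centre of its underside; its own y runs along its length, z up. Either end may face the headstock.
- plug_gauge: Bystander: double-ended plug gauge lying behind the gauge, 25 x 98 x 25 mm, origin at the centre of its underside.
- loupe: Bystander: black eye loupe, 37 mm across, 26 mm high, origin at the centre of its underside.
- screwdriver: Bystander: screwdriver lying, 21 x 139 x 21 mm, origin at the centre of its underside.
- ring_tub: Bystander: small open white tub of sealing rings, 45 mm across, 20 mm high, origin at the centre of its underside.

How it is judged (in metres and radians):
On the way, in this order (a step that is already met when the one before it is completed fails the run):
1. the carriage is drawn back so that the block fits between the measuring faces (value of joint carriage above 0.085 m), for 0.2 s.
2. the block lies flat on the bed between the guide rods, let go of (z of block in the frame of gauge between 0.0275 and 0.0325 m and x of block in the frame of gauge between -0.007 and 0.007 m and y of block in the frame of gauge above -0.01 m and angle between block's own z axis and vertical below 0.04 rad and contact force between the fingers and block below 0.1 N), for 0.2 s.
At the end, for the whole second after the job is handed in: The block lies flat on the bed between the guide rods (within 7 mm sideways, 4 degrees), its end within 2 mm of the fixed measuring face, and the sprung measuring face is pushed back between the two bold lines (7.5 to 16.5 mm); carriage and block are at rest (value of joint plunger between 0.0075 and 0.0165 m and y of block in the frame of anvil_face above -0.1075 m and z of block in the frame of gauge between 0.0275 and 0.0325 m and x of block in the frame of gauge between -0.007 and 0.007 m and angle between block's own z axis and vertical below 0.04 rad and angle between the y axis of block and the y axis of gauge, either way round below 0.07 rad and velocity of joint carriage below 0.002 m/s and linear speed of block below 0.005 m/s); the robot touches nothing.
It fails at once if the sprung measuring face is pressed back beyond 22 mm, to the end of its travel (value of joint plunger above 0.022 m).
It fails at once if the block is knocked or pressed against the gauge with more than 80 N (contact force between block and gauge above 80 N).
It fails at once if the block is squeezed too hard: both fingers together press it with more than 110 N (contact force between the fingers and block above 110 N).
It fails at once if the block is dropped (falls free from more than about 8 mm) (contact force between the fingers and block below 0.1 N and linear speed of block above 0.4 m/s).
It fails at once if a bystander is moved by more than 20 mm (distance of any of plug_gauge, loupe, screwdriver, ring_tub from where it was at the start of the episode above 0.02 m).
It also fails if it takes over 69 s, if anything falls off the work surface, if the arm or the gripper's body presses on something with over 40 N, if the wrist force passes 120 N, or if a joint passes its speed limit or range.

## Working session

There is one attempt and no reset: what is moved stays moved. The work goes in short steps, each a Python script; the robot and the scene stay as the last script left them, time stands still between calls to the robot, and variables do not carry over. Pictures are saved under pics/ and viewed, at most 13 in all, crops included, and the job is handed in when it is done.

```bash
ls; mkdir -p pics; python3 - <<'E'
from plant import arm,camera
import cv2,numpy as np
for n in ("scene","top"):
    c=camera(n); cv2.imwrite(f"pics/{n}0.png",c["color"]); print(n,c["camera_matrix"],c["extrinsics"].round(3))
c=camera("wrist");print(c["hand_eye"],c["camera_matrix"])
s=arm.get_state();print(s)
E
```

```text
pics
scene [[449.57319045   0.         323.34477315]
 [  0.         449.57319045 202.08087905]
 [  0.           0.           1.        ]] [[ 8.55000e-01 -3.55000e-01  3.77000e-01  1.00072e+02]
 [-5.18000e-01 -5.56000e-01  6.50000e-01 -5.93047e+02]
 [-2.10000e-02 -7.51000e-01 -6.60000e-01  8.68608e+02]
 [ 0.00000e+00  0.00000e+00  0.00000e+00  1.00000e+00]]
top [[470.81789884   0.         326.64363382]
 [  0.         470.81789884 199.9710042 ]
 [  0.           0.           1.        ]] [[ 5.900000e-02 -9.670000e-01  2.470000e-01  3.137080e+02]
 [-9.980000e-01 -5.800000e-02  1.400000e-02  1.663420e+02]
 [ 1.000000e-03 -2.470000e-01 -9.690000e-01  1.148505e+03]
 [ 0.000000e+00  0.000000e+00  0.000000e+00  1.000000e+00]]
[[-2.45350613e-05 -9.63834263e-01 -2.66502369e-01  6.77819388e+01]
 [ 9.99999770e-01  1.57161805e-04 -6.60455621e-04 -1.54677006e+00]
 [ 6.78453750e-04 -2.66502324e-01  9.63834037e-01  3.05654384e+01]
 [ 0.00000000e+00  0.00000000e+00  0.00000000e+00  1.00000000e+00]] [[300.48870281   0.         323.02174039]
 [  0.         300.48870281 199.44917011]
 [  0.           0.           1.        ]]
{'t': 0.15, 'joint_pos': array([ 1.12688211e+00,  1.58898634e-01,  1.59790746e+00, -2.15971185e-05,
        1.38618000e+00, -2.10070237e-01]), 'joint_vel': array([-0.0008271 , -0.0018569 , -0.00445596, -0.0015949 ,  0.00091385,
       -0.00140951]), 'effort': array([ 5.52351539e-04, -3.96377742e+01, -3.31785715e+01, -2.27163041e-04,
        5.44211522e-03,  1.71235740e-05]), 'tcp_pos': array([133.15485145, 559.15921066, 403.96386554]), 'orientation': array([ 1.16653767e-01,  9.93172398e-01, -6.63210150e-04, -2.13731907e-04]), 'force': array([-0.06126515,  1.52898706,  0.13358176]), 'torque': array([-0.03399087,  0.02266296,  0.00567896]), 'finger_force': 0.0, 'opening': 85.0682284264057}
```

View pics/top0.png

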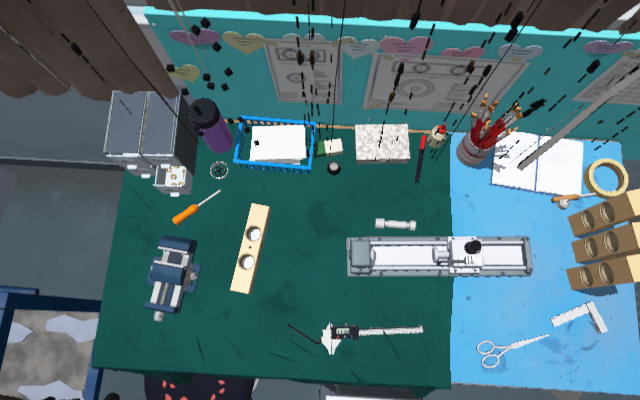

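View pics/scene0.png

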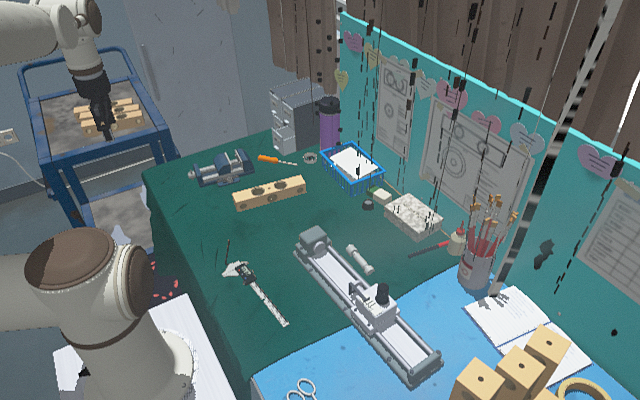

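Top view: the gold block is centred near (250,248), about 14° off the image vertical. The gauge is centred near (439,256) with its headstock on the left (world +y), the carriage near (466,250) and the knob near (473,246). The plug gauge lies at (396,224), behind the gauge. Scene view agrees with this.

```bash
cat > h.py <<'E'
import numpy as np,cv2
from scipy.spatial.transform import Rotation as R
from plant import arm,gripper_to,kinematics,camera,order
def cast(px,z,K,T):
    px=np.atleast_2d(np.asarray(px,float)); d=np.c_[px,np.ones(len(px))]@np.linalg.inv(K).T@T[:3,:3].T
    o=T[:3,3]; return (o+d*((z-o[2])/d[:,2])[:,None])[:,:2]
def wrist():
    s=arm.get_state(); c=camera("wrist"); T=np.eye(4); T[:3,:3]=R.from_quat(s["orientation"]).as_matrix(); T[:3,3]=s["tcp_pos"]
    return c["color"],c["camera_matrix"],T@c["hand_eye"]
def down(yaw):  # tool z down, tool y (closing line) along world angle yaw
    y=np.array([np.cos(yaw),np.sin(yaw),0]);z=np.array([0,0,-1.]);return R.from_matrix(np.c_[np.cross(y,z),y,z]).as_quat()
E
python3 - <<'E'
from h import *
c=camera("top");K,T=c["camera_matrix"],c["extrinsics"]
im=c["color"];hsv=cv2.cvtColor(im,cv2.COLOR_BGR2HSV)
m=cv2.inRange(hsv,(10,40,120),(35,255,255));m[:,:215]=0;m[:,290:]=0;m[:195]=0;m[310:]=0
ct=max(cv2.findContours(m,0,2)[0],key=cv2.contourArea)
p=cast(ct[:,0],44,K,T).astype(np.float32);r=cv2.minAreaRect(p);print("block",r)
for z in (15,30):
  g=cast([(347,237),(531,236),(532,276),(347,277)],z,K,T);print("gauge",z,g.mean(0),np.linalg.norm(np.roll(g,-1,0)-g,axis=1),g[1]-g[0],g[2]-g[3])
print("knob top",cast((473,243),124,K,T))
for n,p in (("plug",(396,224)),("tool start",(0,0))): print(n,cast(p,12,K,T))
print(down(0),arm.get_state()["orientation"])
E
```

```text
block ((470.17083740234375, 356.39215087890625), (45.685123443603516, 212.8976593017578), 81.93595123291016)
gauge 15 [478.93353706 -96.76488775] [448.62439264  96.99060557 441.66095977  96.53656058] [  29.1430056  -447.67681523] [  28.60054078 -440.73394747]
gauge 30 [476.74706152 -93.28312357] [442.68761672  95.70710093 435.81633297  95.25906444] [  28.75734781 -441.75257887] [  28.22206157 -434.90158809]
knob top [[ 496.71168868 -145.34753835]]
plug [[552.71745395   8.85004294]]
tool start [[1124.52988215 1127.60151217]]
[0.70710678 0.70710678 0.         0.        ] [ 1.16625794e-01  9.93175762e-01 -5.42356040e-04 -1.89493236e-04]
```

```bash
cat >> h.py <<'E'
def pick(p,yaw):
    c=[]
    for y in (yaw,yaw+np.pi):
        q=kinematics.ik(np.array(p,float),down(y))
        if q is not None: c.append((abs(q[5]),y,q))
    return min(c,key=lambda a:a[0])[1:]
E
python3 - <<'E'
from h import *
ga=np.radians(93.7)
for p,y in (((494,-145,440),ga),((494,-265,265),ga),((470,356,195),np.radians(81.9)),((472,-40,400),ga-np.pi/2)):
    for yy in (y,y+np.pi):
        q=kinematics.ik(np.array(p,float),down(yy)); print(p,round(yy,2),None if q is None else np.round(q,2))
y,q=pick((494,-145,440),ga); arm.reach(np.array([494,-145,440.]),down(y))
im,K,T=wrist(); cv2.imwrite("pics/w1.png",im); np.savez("w1",K=K,T=T); print(y,arm.get_state()["t"],T.round(2))
E
```

```text
(494, -145, 440) 1.64 [-0.52 -0.02  1.72 -0.    1.45 -2.16]
(494, -145, 440) 4.78 [-0.52 -0.02  1.72 -0.    1.45  0.99]
(494, -265, 265) 1.64 [-0.71  0.27  1.76 -0.    1.11 -2.34]
(494, -265, 265) 4.78 [-0.71  0.27  1.76 -0.    1.11  0.8 ]
(470, 356, 195) 1.43 [ 0.44  0.44  1.7  -0.    1.   -0.99]
(470, 356, 195) 4.57 [ 0.44  0.44  1.7  -0.    1.    2.16]
(472, -40, 400) 0.06 [-0.34 -0.11  1.88 -0.    1.37 -0.41]
(472, -40, 400) 3.21 [-0.34 -0.11  1.88 -0.    1.37  2.74]
4.776966162708479 3.0417 [[ 7.0000e-02 -9.6000e-01 -2.7000e-01  5.6075e+02]
 [-1.0000e+00 -6.0000e-02 -2.0000e-02 -1.4136e+02]
 [ 0.0000e+00  2.7000e-01 -9.6000e-01  4.0942e+02]
 [ 0.0000e+00  0.0000e+00  0.0000e+00  1.0000e+00]]
```

View pics/w1.png

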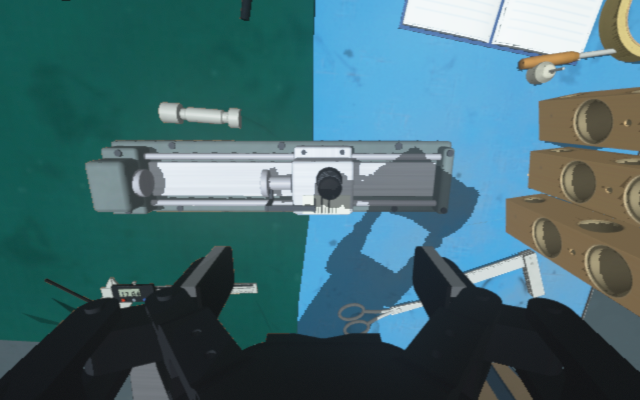

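Wrist view: knob top is near (329,186), the sprung face at (265,184), the anvil disc at (143,183) and the base corners at about (450,147), (450,211), (106,148) and (95,212). The path to the knob is clear.

```bash
python3 - <<'E'
from h import *
d=np.load("w1.npz");K,T=d["K"],d["T"];im=cv2.imread("pics/w1.png");g=cv2.cvtColor(im,cv2.COLOR_BGR2GRAY)
m=(g[160:215,305:350]<50).astype(np.uint8);ct=max(cv2.findContours(m,0,2)[0],key=cv2.contourArea)
(cx,cy),r=cv2.minEnclosingCircle(ct);print("knob blob",cx+305,cy+160,r,cv2.boundingRect(ct))
for z in (110,124): print(z,cast([(329,186),(cx+305,cy+160)],z,K,T))
for n,px,z in (("rod rear",[(150,156),(290,156)],38),("rod front",[(150,201),(290,202)],38),("anvil/sprung",[(150,183),(262,184)],52),("bed edges",[(200,162),(200,197)],30)):
    print(n,cast(px,z,K,T).round(1))
cv2.imwrite("pics/w1c.png",cv2.resize(im[130:225,80:470],None,fx=2,fy=2,interpolation=2))
E
```

```text
knob blob 329.5 188.5 10.79361629486084 (14, 26, 22, 13)
110 [[ 492.74557293 -152.09520266]
 [ 490.16326039 -152.79219448]]
124 [[ 495.92526143 -151.59331618]
 [ 493.46368902 -152.25771904]]
rod rear [[ 499.7   68.2]
 [ 511.1 -104. ]]
rod front [[ 441.6   73.3]
 [ 452.1 -106.2]]
anvil/sprung [[469.   63.2]
 [476.7 -72.7]]
bed edges [[494.9  10.2]
 [448.8  12.2]]
```

View pics/w1c.png

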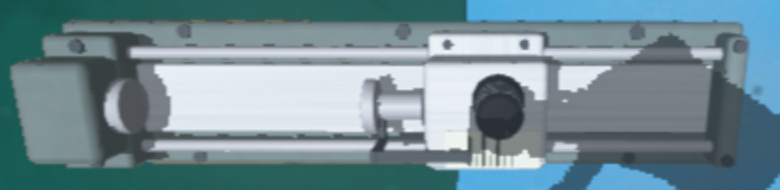

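```bash
python3 - <<'E'
from h import *
a=np.radians(3.6);gy=np.array([-np.sin(a),np.cos(a),0]);k=np.array([494.5,-152,262.])
q=down(np.radians(273.6))
arm.reach(k+[0,0,60],q); arm.line_to(k,velocity=100,contact_N=8)
gripper_to(20,30);s=arm.get_state();print(s["tcp_pos"],s["opening"],s["finger_force"],s["force"],s["t"])
arm.line_to(k-106*gy,velocity=60);s=arm.get_state();print(s["tcp_pos"],s["opening"],s["force"],s["t"])
gripper_to(60);arm.line_to(s["tcp_pos"]+[0,0,60],velocity=150)
arm.reach(np.array([470,356,330.]),down(np.radians(81.9)))
im,K,T=wrist(); cv2.imwrite("pics/w2.png",im); np.savez("w2",K=K,T=T)
c=camera("top");cv2.imwrite("pics/top2.png",c["color"])
hsv=cv2.cvtColor(im,cv2.COLOR_BGR2HSV);m=cv2.inRange(hsv,(10,40,120),(35,255,255))
ct=max(cv2.findContours(m,0,2)[0],key=cv2.contourArea);print(cv2.boundingRect(ct))
print(cv2.minAreaRect(cast(ct[:,0],44,K,T).astype(np.float32)),arm.get_state()["t"])
E
```

```text
[ 494.58080087 -151.57951147  262.36583173] 23.363912944096032 29.919470977038145 [-1.40633765  4.68192236  5.94660799] 4.925
[ 501.33088784 -256.12804771  262.37160395] 23.464020731998264 [-0.8390719  10.74502534  8.55784122] 6.8417
(299, 67, 56, 234)
((469.9669189453125, 356.6502685546875), (44.45270538330078, 209.3599090576172), 81.86785888671875) 10.125
```

View pics/w2.png

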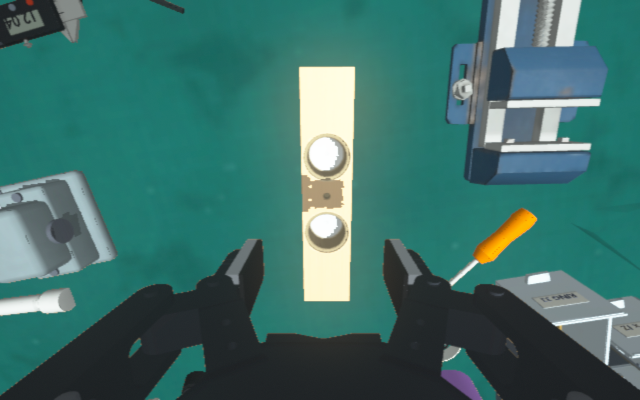

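View pics/top2.png

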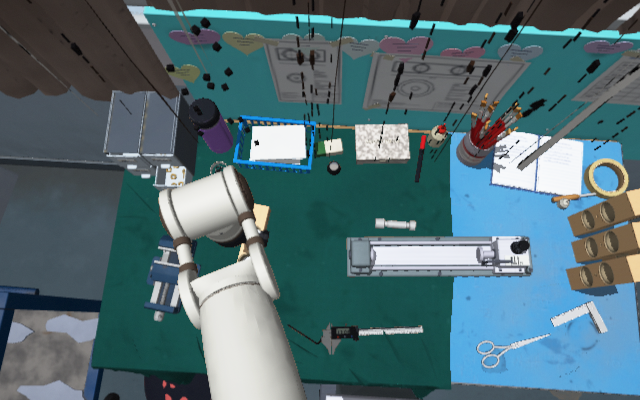

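Block seen up close: rows 67–301, cols 300–354, two bores and a clear web between them, and the close measurement agrees with the first. The top view shows the carriage drawn back, knob at about (520,246), with the bystanders unmoved. Before carrying, I'll check where the anvil is.

```bash
python3 - <<'E'
from h import *
d=np.load("w1.npz");K,T=d["K"],d["T"]
print("anvil w1",cast([(141,183),(144,183),(147,183)],52,K,T).round(1))
print("base right end w1",cast([(452,147),(452,211)],15,K,T).round(1))
c=camera("top");K,T=c["camera_matrix"],c["extrinsics"]
for z in (52,): print("top px",cast([(370,253),(375,253),(490,253)],z,K,T).round(1))
print("knob now",cast([(520,244)],124,K,T).round(1))
im=cv2.imread("pics/top2.png");cv2.imwrite("pics/top2c.png",cv2.resize(im[225:290,340:540],None,fx=4,fy=4,interpolation=2))
gripper_to(75)
p=np.array([470,356.5,187.]);arm.line_to(p,velocity=100,contact_N=8)
gripper_to(35,35);s=arm.get_state();print(s["tcp_pos"],s["opening"],s["finger_force"],s["force"])
E
```

```text
anvil w1 [[468.3  74.1]
 [468.5  70.5]
 [468.8  66.8]]
base right end w1 [[ 533.5 -311.3]
 [ 447.1 -327. ]]
top px [[ 471.6   73.5]
 [ 472.3   61.8]
 [ 488.3 -206.5]]
knob now [[ 500.6 -248.3]]
[470.33308077 356.92072418 187.77560359] 43.13026264996385 38.48490536212921 [0.94914735 2.09383946 3.53177205]
```

View pics/top2c.png

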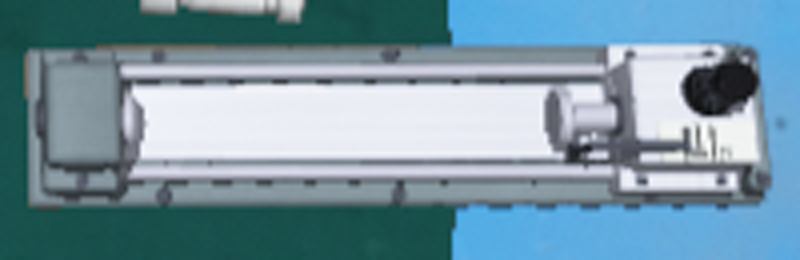

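```bash
python3 - <<'E'
from h import *
s=arm.get_state();p=s["tcp_pos"]
arm.line_to(p+[0,0,20],velocity=60);s=arm.get_state();print(s["opening"],s["finger_force"],s["force"],s["torque"])
arm.line_to(p+[0,0,150],velocity=120)
arm.line_to(np.array([478.6,-57,335.]),R.from_quat(down(np.radians(3.6))),velocity=150) if False else arm.line_to(np.array([478.6,-57,335.]),down(np.radians(3.6)),velocity=150)
arm.line_to(np.array([478.6,-57,255.]),velocity=100);arm.wait(.3)
im,K,T=wrist();cv2.imwrite("pics/w3.png",im);np.savez("w3",K=K,T=T)
s=arm.get_state();print(s["t"],s["tcp_pos"],s["opening"],s["finger_force"],s["force"],s["torque"])
c=camera("top");cv2.imwrite("pics/top3.png",c["color"])
E
```

```text
43.08207538718102 37.60544300079346 [-0.53909353 -0.24643797 -5.8134156 ] [-0.01322351  0.00671492 -0.01734199]
18.3833 [478.70396455 -57.02357919 255.32075601] 43.23171561610862 37.565903663635254 [ 0.28665438 -0.01052344 -5.00419323] [-0.00283376 -0.01369382 -0.00704675]
```

View pics/w3.png

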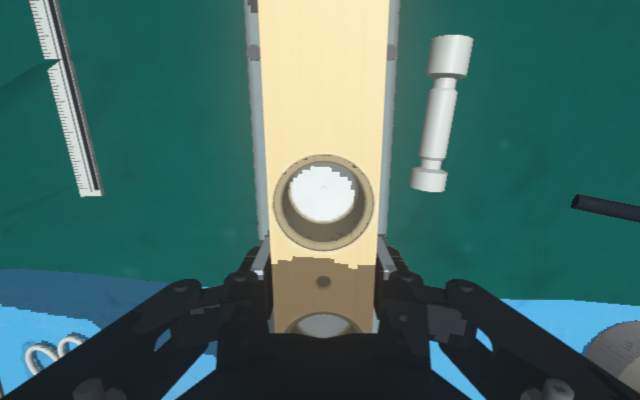

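Block held level; row 100: base edges show at about cols 251 and 397 and block edges at about 262 and 386, so both midlines coincide near col 324. Numbers next.

```bash
python3 - <<'E'
from h import *
d=np.load("w3.npz");K,T=d["K"],d["T"];im=cv2.imread("pics/w3.png");hsv=cv2.cvtColor(im,cv2.COLOR_BGR2HSV)
gold=cv2.inRange(hsv,(10,40,120),(30,255,255));green=cv2.inRange(hsv,(70,100,40),(95,255,255))
ax=lambda y:470.6+(70.7-y)*.0625
for r in (20,70,100,140):
    g=np.where(gold[r,200:440])[0]+200; n=np.where(green[r]==0)[0]; n=n[(n>225)&(n<420)]
    b=cast([(g.min(),r),(g.max(),r)],112,K,T); o=cast([(n.min(),r),(n.max(),r)],20,K,T)
    bm,om=b.mean(0),o.mean(0); w=lambda v:np.linalg.norm(v[0]-v[1])
    print(r,g.min(),g.max(),n.min(),n.max(),"block",bm.round(1),w(b).round(1),bm[0]-(478.6-(bm[1]+57)*.0629),"base",om.round(1),w(o).round(1),om[0]-ax(om[1]))
E
```

```text
20 258 388 243 406 block [472.   39.7] 43.5 -0.5515552729308411 base [471.3  64.9] 98.9 0.3854374247390524
70 261 385 246 403 block [472.9  24.2] 43.2 -0.5509973107969586 base [473.2  36.9] 99.2 0.43541494954860127
100 263 384 249 397 block [473.7  14.3] 43.2 -0.37179354253589736 base [473.3  18.8] 95.9 -0.5069074374657703
140 265 381 252 393 block [4.744e+02 3.000e-01] 42.9 -0.5501161099330147 base [474.6  -6.6] 94.6 -0.8319204219652079
```

```bash
python3 - <<'E'
from h import *
p=np.array([478.8,-57,224.]);arm.line_to(p,velocity=60);print(arm.get_state()["force"],arm.get_state()["tcp_pos"])
p[2]=213;h=arm.line_to(p,velocity=12,contact_N=4);s=arm.get_state();print(h,s["tcp_pos"],s["force"],s["torque"],s["t"])
E
```

```text
[ 0.52776513  0.17557711 -5.19245779] [478.87093047 -57.02807552 223.89706915]
True [478.85639581 -57.02779875 217.77248683] [-1.31893757 -0.1561397   6.32654846] [-0.00442406 -0.06207016 -0.028085  ] 19.6917
```

Contact came at TCP z 217.8, so the underside is at 30 mm: it's on the bed, not on a rod. Now I'll release it, go to the knob with the camera on the scale side and push up in steps.

```bash
python3 - <<'E'
from h import *
gripper_to(62);s=arm.get_state();print(s["opening"],s["finger_force"],s["force"]);arm.wait(.4)
arm.line_to(s["tcp_pos"]+[0,0,110],velocity=150)
a=np.radians(3.6);gy=np.array([-np.sin(a),np.cos(a),0]);k=np.array([501.2,-257.2,262.]);q=down(np.radians(93.6))
arm.reach(k+[0,0,70],q)
im,K,T=wrist();cv2.imwrite("pics/w4.png",im)
arm.line_to(k,velocity=100,contact_N=8);gripper_to(20,30);s=arm.get_state();print(s["tcp_pos"],s["opening"],s["force"],s["t"])
p0=s["tcp_pos"]
for d in (10,18,22,26,28,30,32,34,36):
    arm.line_to(k+d*gy,velocity=25);s=arm.get_state();print(d,s["tcp_pos"][1].round(2),(s["force"]@gy).round(2))
im,K,T=wrist();cv2.imwrite("pics/w5.png",im);print(s["t"])
cv2.imwrite("pics/w45.png",np.vstack([im[:300],cv2.imread("pics/w4.png")[:300]]))
E
```

```text
62.251807127549405 0.0 [-1.08457266 -0.17733722 -0.01675321]
[ 501.45846983 -256.63434215  262.84907092] 23.058232504444142 [-1.29682459  4.66412476  4.6271315 ] 24.2833
10 -249.31 -9.56
18 -241.35 -10.31
22 -237.75 -12.66
26 -233.86 -13.81
28 -232.02 -14.1
30 -230.03 -14.3
32 -228.02 -13.72
34 -226.05 -12.73
36 -224.02 -14.61
27.1667
```

View pics/w45.png

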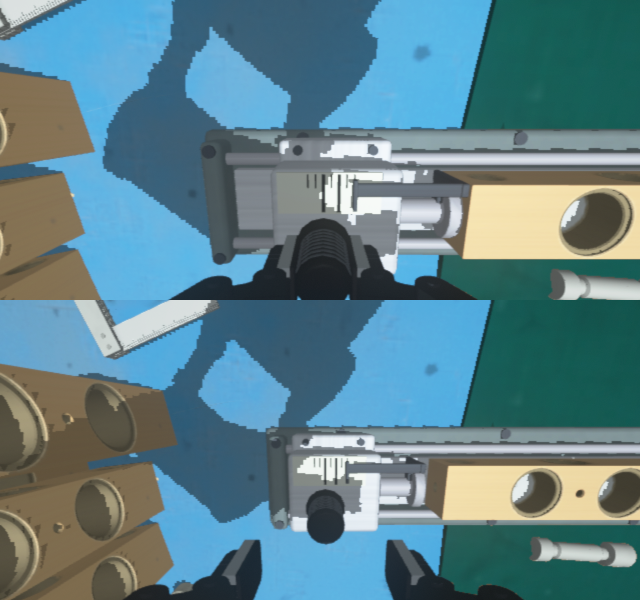

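Pushed position: the cursor tip is at col ≈355 on row ≈190, and the bold lines are at cols ≈322 and ≈338, so the plunger is still out (zero at ≈354). The camera rides with the carriage, so I'll track the cursor tip and stop near col 330.

```bash
python3 - <<'E'
from h import *
a=np.radians(3.6);gy=np.array([-np.sin(a),np.cos(a),0]);k=np.array([501.2,-257.2,262.])
def tip(im):
    g=cv2.cvtColor(im,cv2.COLOR_BGR2GRAY)[186:194,290:440]; row=np.median(g,0)
    c=140
    i=120
    while i>0 and row[i]<125: i-=1
    return i+291
im0=cv2.imread("pics/w5.png");g=cv2.cvtColor(im0,cv2.COLOR_BGR2GRAY);print(tip(im0));print(np.median(g[186:194,340:380],0).astype(int))
t0=tip(im0); 
for d in range(38,56,2):
    arm.line_to(k+d*gy,velocity=20);s=arm.get_state();im,_,_=wrist();t=tip(im)
    print(d,s["tcp_pos"][1].round(2),(s["force"]@gy).round(2),t)
    if s["force"]@gy<-17.8 or t<=334 : break
cv2.imwrite("pics/w6.png",cv2.resize(im[130:300,200:520],None,fx=2,fy=2,interpolation=2));print(s["t"])
E
```

```text
353
[173 236 248 248 248 248 247 248 248 248 247 224 135  94 104 112 115 113
 113 115 115 115 115 115 115 116 115 115 115 115 115 115 116 115 115 115
 115 115 115 115]
38 -222.04 -13.8 353
40 -220.04 -14.27 353
42 -218.28 -15.21 350
44 -216.45 -15.84 347
46 -214.57 -17.21 343
48 -212.65 -17.54 338
50 -210.71 -17.58 336
52 -208.8 -18.12 332
29.5667
```

View pics/w6.png

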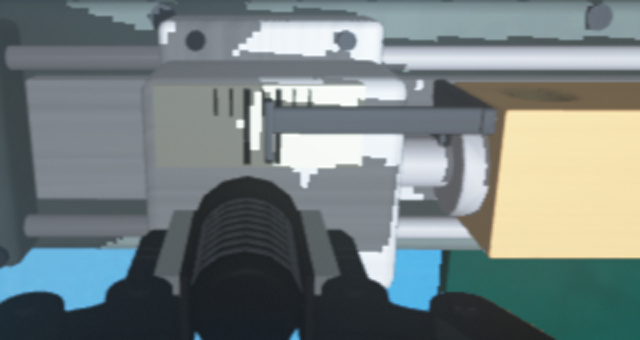

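Cursor stands at col ≈333.5, between the bold lines (323.5 and 339). That puts the plunger at about 10.8 mm, and the carriage travel since contact agrees (≈10.7 mm). Releasing and checking.

```bash
python3 - <<'E'
from h import *
gripper_to(60);s=arm.get_state();arm.line_to(s["tcp_pos"]+[0,0,90],velocity=100);arm.wait(.5)
im,K,T=wrist();c=camera("top")["color"];s=arm.get_state();print(s["t"],s["force"])
cv2.imwrite("pics/w7.png",np.vstack([cv2.resize(im[100:240,240:500],(650,350)),cv2.resize(c[215:290,340:540],(650,244))]))
E
```

```text
31.7083 [ 1.11594649 -0.37113782 -0.21803171]
```

View pics/w7.png

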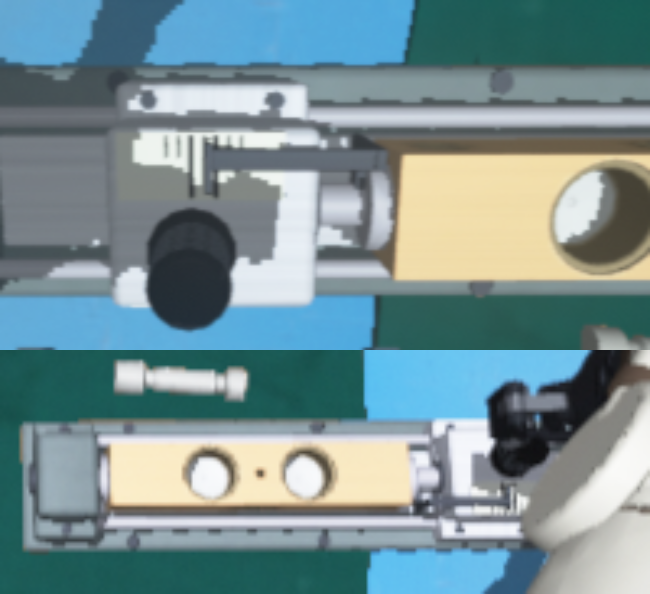

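The wrist view shows the cursor (x≈209) between the bold lines (≈191 and ≈215), and the robot is clear of the knob. The top view shows the block between the rods, against the anvil disc (x≈108), with the plug gauge undisturbed.

```bash
python3 -c "
from plant import order;print(order.sign_off())"
```

```text
the job is handed in; nothing more can be done
None
```

I measured the block and handed the job in at about 32 s. It lies between the rods against the fixed face, with the cursor between the bold lines (plunger about 10–11 mm); the hand-in returned no verdict.

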